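Stake a camera-module carrier and hold it ejected from the nest

TASK

Stake the camera-module carrier in the fixture: take the soft-faced mallet, give the sprung punch a brisk blow that drives it right down to its stop, let it spring back, and put the mallet back down on its mat. Then take the cam lever by its handle and raise it to the cam's highest lift, straight up, so that the ejector lifts the carrier level out of its nest for me to take. The lever springs back if let go, so finish while still holding it there with the gripper; touch the punch only with the mallet, do not touch the carrier in the nest, and leave the other things on the bench where they are.

Things in the scene. Friction and masses are not known exactly. Their poses are not given: they have to be found in the camera images.
- fixture: Hand staking fixture bolted to the bench: aluminium base plate 100 x 190 x 10 mm, origin at the centre of its underside on the bench, x across the plate, y along it (towards the punch post), z up; it is turned a little about z. Over the plate stands a nest block (78 x 110 mm, top 68 mm above the bench) whose 6 mm deep pocket holds the carrier; at +y a dark post (to 123 mm) with an arm carries the punch; at -y is the cam lever
- punch_top (a point): Centre of the flat top of the punch's steel head (22 mm across, 12 mm thick), at fixture (0, 36, 161) mm when up; nothing stands higher within 100 mm of it while the lever is at rest
- punch (a joint): Downward travel of the sprung punch, m: 0 = up, 0.014 = at its stop. Its spring needs 2.5 N to start and 5 N at the stop, and brings it back up by itself
- punch_rod: The punch itself: vertical steel rod 10 mm thick with the 22 mm head; origin at its lower tip, z up
- mallet: Small soft-faced mallet, 0.3 kg, standing on one face of its head on the mat with the handle level. Head: upright cylinder 36 mm across, 60 mm tall, white plastic faces; origin at the centre of its lower face, z up. The black handle runs along the mallet's -x, 20 mm wide (y), 24 mm tall (z), centred 30 mm above the lower face, and ends 140 mm from the head's axis; the centre of mass is about 10 mm from the head's axis on the handle side
- mallet_grip (a point): Point in the middle of the handle close to the head, 45 mm from the head's axis and 30 mm above the lower face: good place to grip, across the handle (y)
- mat: Plain grey rubber mat 220 x 130 x 4 mm on which the mallet stands, fixed to the bench; origin at the centre of its underside, x along its length; it lies left or right of the fixture
- cam_lever (a joint): Angle of the ejector's cam lever, rad: 0 = at rest on its stop, lever reaching out along fixture -x and 0.171 rad above level; it grows as the handle is raised and carried over towards fixture +x. Highest lift at 1.40, when the lever stands straight up; beyond that the carrier sinks again (stop at 2.0). A spring always drives it back to 0: about 1.5 N at the handle at rest, 3 N at the top
- cam_axis (a point): Where the lever's axis (along fixture y) crosses the lever's plane, at fixture (0, -72, 24.4) mm
- lever_handle (a point): Centre of the lever's handle: a black round grip 20 mm thick and 46 mm long, lying along fixture y and turning freely on its spindle, so it can be held in a fixed posture while the lever goes round. It stands out to the -y side: its centre moves in the plane fixture y = -105 mm on a circle of radius 105 mm about the lever's axis
- cam_arm: The lever (10 mm thick steel stem, with the handle at its end), turning with joint cam_lever; its origin lies at cam_axis
- carrier: Cream camera-module carrier 46 x 90 x 8 mm, loose in the fixture's nest, with a black lens at its -y end and a small brass boss under the punch; origin at the centre of its underside, at fixture (0, 0, 62) mm when seated; the ejector pins raise it by 8 mm at the highest lift, out of the 6 mm deep pocket
- tray: Bystander: black tray 215 x 104 x 30 mm with three carriers, on the other side of the fixture from the mat; origin under its centre
- spare_carrier: Bystander: a carrier like the one in the nest, lying on the bench in front
- driver: Bystander: screwdriver 170 mm long lying behind the fixture; origin near its middle
- lens_ring: Bystander: aluminium ring 42 mm across, 12 mm high; origin under its centre
- wipe_bottle: Bystander: white bottle 54 mm across, 130 mm tall; origin under its centre
- gauge_block: Bystander: steel block 35 x 50 x 30 mm; origin under its centre
- pin_cup: Bystander: small steel cup 56 mm across, 30 mm tall, with a few brass pins; origin under its centre
Not all that is in view belongs to the job. What is shaped like the mallet but red is not meant.

How it is judged:
On the way, in this order (a step that is already met when the one before it is completed fails the run):
1. the mallet, held in the gripper, drives the punch down briskly (faster than 0.04 m/s) (value of joint punch between 0.0005 and 0.0125 m and velocity of joint punch above 0.04 m/s and contact force between the fingers and mallet above 0.5 N and horizontal distance between mallet and punch_top below 0.03 m).
2. the blow drives the punch to its stop (within 1 mm), the mallet's head on it (value of joint punch above 0.013 m and horizontal distance between mallet and punch_top below 0.03 m and contact force between mallet and punch_rod above 0.5 N and contact force between the fingers and mallet above 0.5 N).
3. the punch has sprung back up and the mallet rests on its mat, let go (value of joint punch below 0.001 m and contact force between mallet and mat above 1 N and contact force between the fingers and mallet below 0.1 N and linear speed of mallet below 0.03 m/s), for 0.2 s.
4. the gripper has brought the lever to the highest lift (within 0.2 rad) and the carrier is up (value of joint cam_lever between 1.2 and 1.6 rad and z of carrier in the frame of fixture above 0.069 m and contact force between the fingers and cam_arm above 0.5 N), for 0.3 s.
At the end, for the whole second after the job is handed in: The gripper still holds the cam lever (more than 0.5 N between them), at rest and within 0.2 rad of straight up; the carrier is raised at least 7 mm (of 8), level within 0.06 rad and within 5 mm of the nest's centre; the punch is up (within 1 mm); the mallet rests on its mat, not held (all of step 3 and all of step 4 and velocity of joint cam_lever between -0.1 and 0.1 rad/s and horizontal distance between carrier and fixture below 0.005 m and angle between carrier's own z axis and vertical below 0.06 rad); the arm keeps its last pose, push and grip.
It fails at once if the robot or the mallet touched the carrier in the nest (contact force between any of the fingers, the arm, mallet and carrier above 0.5 N).
It fails at once if the robot pressed the punch with something other than the mallet (contact force between any of the fingers, the arm and punch_rod above 1 N).
It fails at once if a bystander was moved by more than 15 mm (distance of any of tray, spare_carrier, driver, lens_ring, wipe_bottle, gauge_block, pin_cup from where it was at the start of the episode above 0.015 m).
It also fails if it takes over 58 s, if anything falls off the work surface, if the arm or the gripper's body presses on something with over 40 N, if the wrist force passes 120 N, or if a joint passes its speed limit or range.

ROBOT

A 6-joint arm with a two-finger parallel gripper is mounted at the origin on the work surface. World frame = base frame: x ahead of the robot, y to its left, z up, the work surface at z = 0. Lengths are in m, angles in rad, forces in N, time in s.
With the tool pointing down it reaches from about 0.3 to 0.775 m from the base axis. Payload 14.6 kg.
Tool frame: the origin (TCP) lies midway between the tips of the shut fingers; the grasp point (between the pads) lies 19 mm behind it; z points along the fingers, y is the direction in which the jaws open and shut (so a half turn about z gives the same grasp; the last joint's range is limited). The gripper opens to 94 mm and grips with 3 to 60 N. Pads are 16 mm wide; open, the fingers measure 119 mm over their backs; the gripper's body (75 mm by 177 mm) begins 78 mm behind the grasp point.
Start: joints at [1.117, 0.3, 1.521, -0, 1.321, -0.067], TCP at [0.207, 0.509, 0.205] pointing down, gripper open.
Joint ranges: [-3.03, 3.03], [-0.79, 2.21], [0.23, 2.52], [-1.04, 4.18], [0, 3.07], [-2.55, 2.55]. Speed limits (rad/s): [2.22, 2.22, 2.57, 3.14, 3.14, 3.14].

INTERFACE

Orientations are given as [roll, pitch, yaw] about the fixed x, y, z axes, in that order (R = Rz(yaw) Ry(pitch) Rx(roll)).
In Python, from station import readout, imaging, job gives the robot as it stands.
- The arm moves only by the tool arm_command, never from a script. Its argument "increments" is a list of rows, each an object with "gripper": the opening, from 0 (shut) to 1 (fully open); "slide": the shift along the world's x, y, z in m, a list of three; "yaw": the turn about the world's z in rad. A call has 1 to 8 rows; each row is the pose to reach, as a shift and turn from the pose commanded when the call began; what a row does not reach only later rows make up. A row lasts 1/8 s, in which the tool goes at most 62.5 mm and 10.7 degrees, less where a joint would pass 70% of its speed; a pose out of reach is approached as far as the arm can. A call with a gripper value outside its range is refused whole. The fingers move at their own pace and stop on an object; "grip_force" is the grip in N (left out, the last holds). Time passes only in rows, so rows that repeat a pose let the fingers close. It gives the time, the measured TCP pose, the force and the opening at its end, in the units of the state.
- readout.get_obs(): the state, without advancing time (a new reading comes with each control period).
- imaging.camera(name): name is "scene" or "top"; returns a dict with "color" (480x640x3 uint8, red, green, blue), "mtx" (3x3 intrinsics, pixels), "rvec" (rotation vector, rad) and "tvec" (3), from world to camera coordinates, as OpenCV has them. Camera axes: x right, y down, z forward; pixel columns grow to the right and rows downward; lengths in m; the calibration is good to about 2 mm. A picture is of the moment at which its call begins. There is no depth.
- job.hand_in(): hands the job in, once; it reports no verdict.
The state is a dict: "time_s": time; "qpos": joint angles; "joint_vel": joint speeds; "tau": joint torques, N m; "ee_pos": TCP position; "eef_rot": TCP orientation; "force": force on the tool from outside, world axes, zero at the start; "moment": the same for the moment, N m; "grip_width": finger opening in m.
Only numpy, scipy, OpenCV 4.12 (cv2) and the standard library are available. Lean on these libraries where they do the work, as an engineer would, in place of code of your own. Each camera call takes 0.05 s, during which the arm holds its last target. There are 200 camera calls.

## Working session

There is one attempt and no reset: what is moved stays moved. The work goes in short steps, Python scripts to look and compute and a tool call to move; the robot and the scene stay as the last step left them, time stands still between calls to the robot, and variables do not carry over. Pictures are saved under pics/ and viewed, about 8 in all and at most 12, crops included, and the job is handed in when it is done.

Besides the shell and the picture viewer there is one more tool, called after ">>>" by a JSON object that holds its "name" and its "arguments", one argument or row to a line. arm_command: Moves the arm, as the interface text tells. Its arguments: {"type":"object","properties":{"increments":{"type":"array","items":{"type":"object","properties":{"gripper":{"type":"number"},"slide":{"type":"array","items":{"type":"number"}},"yaw":{"type":"number"}}}},"grip_force":{"type":"number"}},"required":["increments"]}

```bash
mkdir -p pics
cat > h.py <<'E'
import numpy as np, cv2
from station import readout, imaging, job
def shot(n,f):
    c=imaging.camera(n); cv2.imwrite(f'pics/{f}.png',c['color'][:,:,::-1]); np.savez(f'pics/{f}.npz',**c); return c
def load(f): return np.load(f'pics/{f}.npz')
def ray(c,u,v):
    R=cv2.Rodrigues(c['rvec'])[0]; d=R.T@np.linalg.inv(c['mtx'])@[u,v,1]; return -R.T@np.ravel(c['tvec']),d
def at(c,u,v,z):
    o,d=ray(c,u,v); return o+d*(z-o[2])/d[2]
def px(c,p): return cv2.projectPoints(np.float64(p).reshape(-1,3),c['rvec'],c['tvec'],c['mtx'],None)[0].reshape(-1,2)
E
python3 - <<'E'
from h import *
for n in('scene','top'):
    c=shot(n,n+'0'); print(n,ray(c,320,240),c['mtx'][0,0])
o=readout.get_obs();print({k:np.round(v,3) for k,v in o.items()})
E
```

```text
scene (array([ 1.0817923 , -0.75628205,  0.76501489]), array([-0.47012594,  0.68204055, -0.56023862])) 481.70932875224054
top (array([0.41233496, 0.0374927 , 1.41427037]), array([ 0.08221491,  0.00512596, -0.99672872])) 523.9206603363624
{'time_s': np.float64(0.1), 'qpos': array([ 1.117,  0.3  ,  1.522,  0.   ,  1.321, -0.067]), 'joint_vel': array([-0.001, -0.002, -0.002, -0.001, -0.002, -0.   ]), 'tau': array([ 1.0000e-03, -5.3265e+01, -3.5328e+01,  7.1000e-02,  2.3000e-02,
       -0.0000e+00]), 'ee_pos': array([0.207, 0.509, 0.205]), 'eef_rot': array([-3.141, -0.   ,  2.755]), 'force': array([-0.155,  0.693, -0.31 ]), 'moment': array([ 0.041, -0.026,  0.051]), 'grip_width': np.float64(0.094)}
```

View pics/top0.png

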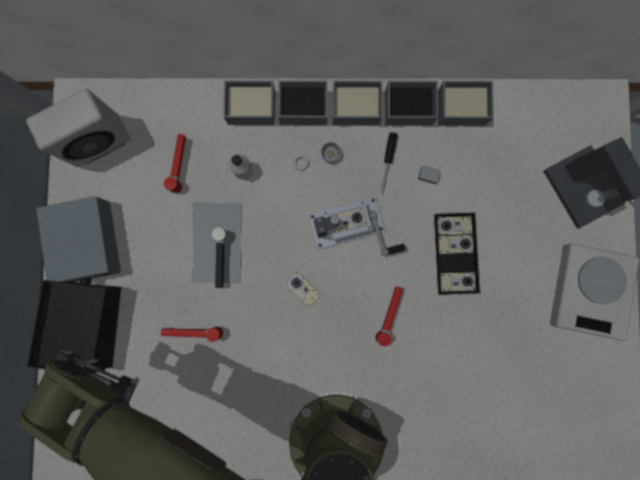

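View pics/scene0.png

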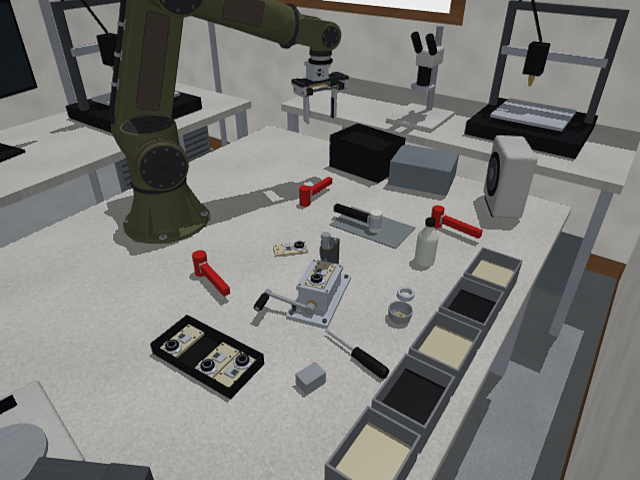

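Mallet candidates in the top view are white-headed at (219,234), and red at (175,160), (205,333) and (390,316). I choose the white-headed one, on the grey mat, and will check it in close crops.

Run:
```python
from h import *
a=cv2.imread('pics/top0.png')[190:300,185:420]; cv2.imwrite('pics/c1.png',cv2.resize(a,None,fx=3.4,fy=3.4,interpolation=cv2.INTER_CUBIC))
a=cv2.imread('pics/scene0.png')[195:335,245:425]; cv2.imwrite('pics/c2.png',cv2.resize(a,None,fx=4.2,fy=4.2,interpolation=cv2.INTER_CUBIC))
```

```text
(no output)
```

View pics/c1.png

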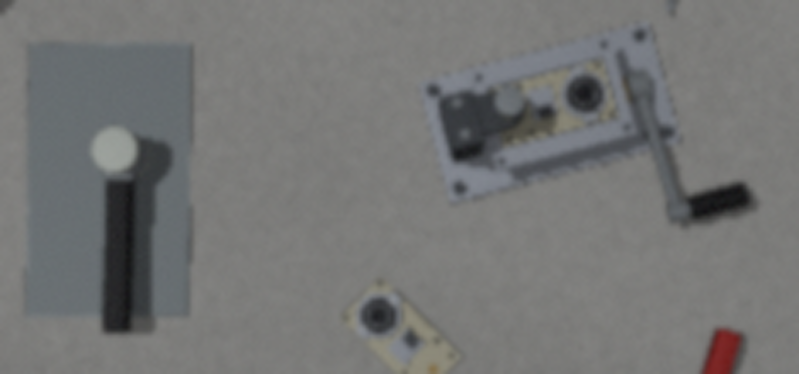

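View pics/c2.png

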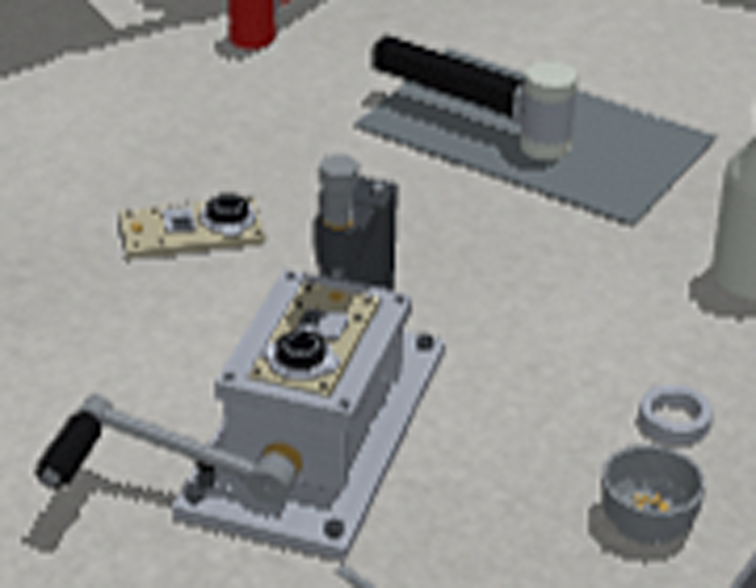

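c1 and c2 confirm the white-headed mallet. It stands on the grey mat with its head at c1 (114,148) and its black handle towards the robot, ending at (116,332). In c1 the punch head is at (510,102), the lever handle at (720,200), and the plate corners at (420,88), (651,25), (681,135) and (452,201). Next I fit poses to these points.

Run:
```python
from h import *
from scipy.optimize import least_squares
T,S=load('top0'),load('scene0')
t=lambda U,V:((U+.5)/3.4-.5+185,(V+.5)/3.4-.5+190)
s=lambda U,V:((U+.5)/4.2-.5+245,(V+.5)/4.2-.5+195)
def fit(obs,x0,z0):
    def W(x,p): 
        c,n=np.cos(x[2]),np.sin(x[2]); return [x[0]+c*p[0]-n*p[1],x[1]+n*p[0]+c*p[1],z0+p[2]]
    f=lambda x:np.array([px(c,W(x,p))[0]-o for p,c,o in obs]).ravel()
    r=least_squares(f,x0,loss='soft_l1'); print(np.round(r.x,4)); print(np.round(r.fun.reshape(-1,2),1).tolist())
    return r.x,W
hl=(-.105*np.cos(.171),-.105,.0244+.105*np.sin(.171))
F=[((-.05*a,.095*b,.01),T,t(*q)) for a,b,q in[(-1,1,(420,88)),(-1,-1,(651,25)),(1,-1,(681,135)),(1,1,(452,201))]]
F+=[((0,.036,.161),T,t(510,102)),((0,.036,.161),S,s(340,165)),(hl,T,t(720,200)),(hl,S,s(68,448)),
 ((-.05,-.095,.01),S,s(175,513)),((.05,-.095,.01),S,s(340,553)),((.05,.095,.01),S,s(443,343))]
g=at(T,345,222,.05)
x,W=fit(F,[g[0],g[1],.3],0)
for n,p in[('punch',(0,.036,.161)),('handle',hl),('axis',(0,-.105,.0244)),('up',(0,-.105,.1294))]: print(n,np.round(W(x,p),4))
M=[((0,0,.06),T,t(114,148)),((0,0,.06),S,s(551,77)),((-.14,0,.042),T,t(116,332)),((-.14,0,.030),S,s(381,52)),((0,0,0),S,s(545,146))]
g=at(T,219,234,.06); m,W2=fit(M,[g[0],g[1],0.],.004)
print('grip',np.round(W2(m,(-.045,0,.03)),4))
for n,c,q in[('tray',T,(456,253)),('spare',T,(302,288)),('red',T,(398,292)),('red',T,(385,338)),('bottle',T,(240,165)),('cup',T,(332,152)),('driver',T,(391,140)),('mat',T,(217,243))]: print(n,np.round(at(c,*q,.02),3))
```

```text
[ 0.5778 -0.0271  0.2711]
[[-0.2, -2.3], [-0.3, -2.0], [0.9, 1.2], [-0.0, 0.1], [0.6, -1.2], [-0.9, -0.6], [0.2, -0.5], [-0.4, 0.1], [-1.6, -2.2], [0.8, -1.3], [0.2, -1.4]]
punch [0.5681 0.0075 0.161 ]
handle [ 0.5062 -0.156   0.0423]
axis [ 0.6059 -0.1283  0.0244]
up [ 0.6059 -0.1283  0.1294]
[0.5407 0.3081 0.0007]
[[0.4, -0.5], [-0.0, -1.5], [-0.1, -0.6], [-0.8, -0.6], [-0.0, -0.2]]
grip [0.4957 0.308  0.034 ]
tray [ 0.496 -0.316  0.02 ]
spare [0.399 0.091 0.02 ]
red [ 0.391 -0.162  0.02 ]
red [ 0.271 -0.128  0.02 ]
bottle [0.73  0.263 0.02 ]
cup [0.767 0.014 0.02 ]
driver [ 0.801 -0.145  0.02 ]
mat [0.517 0.32  0.02 ]
```

Fit residuals are 1–2 px. The results:

- Mallet grip is at (0.496, 0.308, 0.034), with the handle along -x.
- Punch top is at about (0.567, 0.008, 0.161).
- Fixture yaw is 0.271.

All points are within reach. I move above the mallet, with the jaws across y (yaw +0.386).

>>> {"name": "arm_command", "arguments": {
  "increments": [
    {"gripper":1,"slide":[0.289,-0.201,-0.085],"yaw":0.386},
    {"gripper":1,"slide":[0.289,-0.201,-0.085],"yaw":0.386},
    {"gripper":1,"slide":[0.289,-0.201,-0.085],"yaw":0.386},
    {"gripper":1,"slide":[0.289,-0.201,-0.085],"yaw":0.386},
    {"gripper":1,"slide":[0.289,-0.201,-0.085],"yaw":0.386},
    {"gripper":1,"slide":[0.289,-0.201,-0.085],"yaw":0.386},
    {"gripper":1,"slide":[0.289,-0.201,-0.085],"yaw":0.386},
    {"gripper":1,"slide":[0.289,-0.201,-0.085],"yaw":0.386}
  ]
}}

```text
time_s: 1.1
ee_pos: [0.496, 0.3085, 0.1202]
eef_rot: [-3.141, -0.001, 3.141]
force: [-0.8, -0.5, 0.4]
grip_width: 0.0941
```

Run:
```python
from h import *
o=readout.get_obs();print({k:np.round(o[k],4) for k in('ee_pos','eef_rot','qpos','joint_vel')})
```

```text
{'ee_pos': array([0.496 , 0.3085, 0.1202]), 'eef_rot': array([-3.1414e+00, -7.0000e-04,  3.1405e+00]), 'qpos': array([ 4.9360e-01,  4.5550e-01,  1.5137e+00,  2.0000e-04,  1.1731e+00,
       -1.0762e+00]), 'joint_vel': array([ 0.0233, -0.0146,  0.0027, -0.0021, -0.0009, -0.0004])}
```

>>> {"name": "arm_command", "arguments": {
  "grip_force": 60,
  "increments": [
    {"gripper":1,"slide":[0,0,-0.05]},
    {"gripper":1,"slide":[0,0,-0.08]},
    {"gripper":1,"slide":[0,0,-0.104]},
    {"gripper":1,"slide":[0,0,-0.104]},
    {"gripper":0,"slide":[0,0,-0.104]},
    {"gripper":0,"slide":[0,0,-0.104]},
    {"gripper":0,"slide":[0,0,-0.104]},
    {"gripper":0,"slide":[0,0,-0.104]}
  ]
}}

```text
invalid input
```

>>> {"name": "arm_command", "arguments": {
  "increments": [
    {"gripper":0,"slide":[0,0,0]},
    {"gripper":0,"slide":[0,0,0]},
    {"gripper":0,"slide":[0,0,0.03]},
    {"gripper":0,"slide":[0,0,0.07]},
    {"gripper":0,"slide":[0,0,0.12]},
    {"gripper":0,"slide":[0,0,0.16]},
    {"gripper":0,"slide":[0,0,0.2]},
    {"gripper":0,"slide":[0,0,0.2]}
  ]
}}

```text
invalid input
```

>>> {"name": "arm_command", "arguments": {
  "grip_force": 60,
  "increments": [
    {"gripper":1,"slide":[0,0,-0.05],"yaw":0},
    {"gripper":1,"slide":[0,0,-0.08],"yaw":0},
    {"gripper":1,"slide":[0,0,-0.104],"yaw":0},
    {"gripper":1,"slide":[0,0,-0.104],"yaw":0},
    {"gripper":0,"slide":[0,0,-0.104],"yaw":0},
    {"gripper":0,"slide":[0,0,-0.104],"yaw":0},
    {"gripper":0,"slide":[0,0,-0.104],"yaw":0},
    {"gripper":0,"slide":[0,0,-0.104],"yaw":0}
  ]
}}

```text
time_s: 2.1
ee_pos: [0.4966, 0.3084, 0.0168]
eef_rot: [3.141, 0.0, 3.141]
force: [-0.8, -0.1, -0.1]
grip_width: 0.0577
```

>>> {"name": "arm_command", "arguments": {
  "increments": [
    {"gripper":0,"slide":[0,0,0],"yaw":0},
    {"gripper":0,"slide":[0,0,0],"yaw":0},
    {"gripper":0,"slide":[0,0,0],"yaw":0},
    {"gripper":0,"slide":[0,0,0],"yaw":0},
    {"gripper":0,"slide":[0,0,0],"yaw":0},
    {"gripper":0,"slide":[0,0,0],"yaw":0}
  ]
}}

```text
time_s: 2.85
ee_pos: [0.4964, 0.3084, 0.0164]
eef_rot: [3.142, -0.0, 3.141]
force: [-1.5, 0.6, -0.2]
grip_width: 0.0196
```

The jaws stopped at 19.6 mm, which matches the 20 mm handle. Now I lift.

>>> {"name": "arm_command", "arguments": {
  "increments": [
    {"gripper":0,"slide":[0,0,0.02],"yaw":0},
    {"gripper":0,"slide":[0,0,0.06],"yaw":0},
    {"gripper":0,"slide":[0,0,0.1],"yaw":0},
    {"gripper":0,"slide":[0,0,0.14],"yaw":0},
    {"gripper":0,"slide":[0,0,0.18],"yaw":0},
    {"gripper":0,"slide":[0,0,0.2],"yaw":0},
    {"gripper":0,"slide":[0,0,0.2],"yaw":0}
  ]
}}

```text
time_s: 3.72
ee_pos: [0.4967, 0.3085, 0.2187]
eef_rot: [3.14, 0.003, 3.141]
force: [0.5, -1.4, -3.8]
grip_width: 0.0195
```

>>> {"name": "arm_command", "arguments": {
  "increments": [
    {"gripper":0,"slide":[0.013,-0.03,0],"yaw":0},
    {"gripper":0,"slide":[0.026,-0.08,0],"yaw":0},
    {"gripper":0,"slide":[0.026,-0.13,0],"yaw":0},
    {"gripper":0,"slide":[0.026,-0.18,0],"yaw":0},
    {"gripper":0,"slide":[0.026,-0.23,0],"yaw":0},
    {"gripper":0,"slide":[0.026,-0.27,0],"yaw":0},
    {"gripper":0,"slide":[0.026,-0.3,0],"yaw":0},
    {"gripper":0,"slide":[0.026,-0.3,0],"yaw":0}
  ]
}}

```text
time_s: 4.72
ee_pos: [0.5219, 0.0068, 0.2156]
eef_rot: [-3.141, -0.002, 3.138]
force: [0.7, 0.5, -3.5]
grip_width: 0.0198
```

Run:
```python
from h import *
t=shot('top','top1')['color'];s=shot('scene','scene1')['color']
a=cv2.resize(t[180:300,280:420],None,fx=2.8,fy=2.8,interpolation=cv2.INTER_CUBIC)
b=cv2.resize(s[150:350,240:400],None,fx=2.5,fy=2.5,interpolation=cv2.INTER_CUBIC)
C=np.zeros((500,800,3),np.uint8);C[:336,:392]=a;C[:500,400:]=b
cv2.imwrite('pics/c3.png',C[:,:,::-1])
o=readout.get_obs();print({k:np.round(o[k],4) for k in('ee_pos','eef_rot','force','moment')})
```

```text
{'ee_pos': array([0.5221, 0.0086, 0.2158]), 'eef_rot': array([ 3.1414e+00, -1.2000e-03,  3.1403e+00]), 'force': array([ 0.7232, -0.7353, -2.4844]), 'moment': array([ 0.0691,  0.1097, -0.0187])}
```

View pics/c3.png

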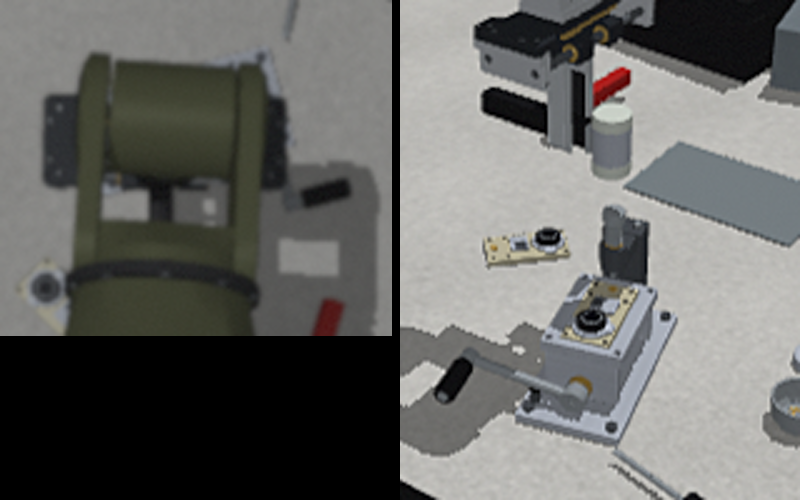

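The mallet is held level, and its head (bottom at c3 ~(612,178)) is above the punch (615,212). The lower face is about 42 mm above the punch top, so I strike with a 60 mm descent at roughly 0.16 m/s.

>>> {"name": "arm_command", "arguments": {
  "increments": [
    {"gripper":0,"slide":[0,0,-0.015],"yaw":0},
    {"gripper":0,"slide":[0,0,-0.035],"yaw":0},
    {"gripper":0,"slide":[0,0,-0.055],"yaw":0},
    {"gripper":0,"slide":[0,0,-0.06],"yaw":0},
    {"gripper":0,"slide":[0,0,-0.06],"yaw":0}
  ]
}}

```text
time_s: 5.45
ee_pos: [0.5221, 0.0094, 0.1568]
eef_rot: [3.141, -0.0, -3.141]
force: [-7.7, 1.4, 10.2]
grip_width: 0.0197
```

Run:
```python
from h import *
s=shot('scene','scene2')['color']; p=load('scene1')['color']
f=lambda q:cv2.resize(q[190:290,290:370],None,fx=5,fy=5,interpolation=cv2.INTER_CUBIC)
cv2.imwrite('pics/c4.png',np.hstack([f(p),f(s)])[:,:,::-1])
o=readout.get_obs();print({k:np.round(o[k],4) for k in('ee_pos','eef_rot','force','moment')})
```

```text
{'ee_pos': array([0.5221, 0.0094, 0.1568]), 'eef_rot': array([ 3.1412e+00, -2.0000e-04, -3.1410e+00]), 'force': array([-8.0265,  1.7335, 12.1992]), 'moment': array([0.4513, 1.3439, 0.06  ])}
```

View pics/c4.png

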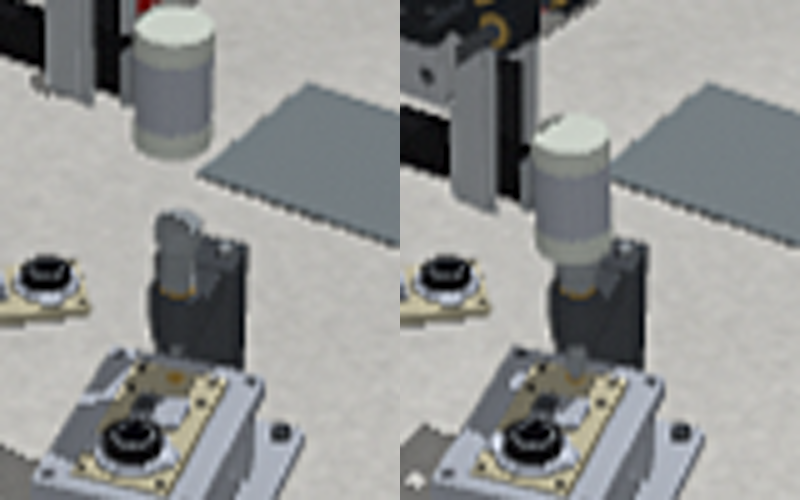

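Right half of c4: the head is centred on the punch, and the punch tip has dropped to the boss (c4 ~(577,360)). The measured load is about 14 N, above the 5 N spring, so the punch is at its stop. I lift and return the mallet.

>>> {"name": "arm_command", "arguments": {
  "increments": [
    {"gripper":0,"slide":[0,0,0.03],"yaw":0},
    {"gripper":0,"slide":[0,0,0.06],"yaw":0},
    {"gripper":0,"slide":[0,0,0.06],"yaw":0}
  ]
}}

```text
time_s: 5.88
ee_pos: [0.523, 0.009, 0.2172]
eef_rot: [-3.141, 0.003, -3.141]
force: [0.2, -0.0, -3.4]
grip_width: 0.0193
```

>>> {"name": "arm_command", "arguments": {
  "increments": [
    {"gripper":0,"slide":[-0.005,0.03,0],"yaw":0},
    {"gripper":0,"slide":[-0.026,0.08,0],"yaw":0},
    {"gripper":0,"slide":[-0.026,0.13,0],"yaw":0},
    {"gripper":0,"slide":[-0.026,0.18,0],"yaw":0},
    {"gripper":0,"slide":[-0.026,0.23,0],"yaw":0},
    {"gripper":0,"slide":[-0.026,0.27,0],"yaw":0},
    {"gripper":0,"slide":[-0.026,0.3,0],"yaw":0},
    {"gripper":0,"slide":[-0.026,0.3,0],"yaw":0}
  ]
}}

```text
time_s: 6.88
ee_pos: [0.4954, 0.31, 0.2137]
eef_rot: [-3.14, -0.003, -3.14]
force: [-0.7, -1.5, -3.7]
grip_width: 0.0197
```

>>> {"name": "arm_command", "arguments": {
  "increments": [
    {"gripper":0,"slide":[0,0,-0.05],"yaw":0},
    {"gripper":0,"slide":[0,0,-0.1],"yaw":0},
    {"gripper":0,"slide":[0,0,-0.15],"yaw":0},
    {"gripper":0,"slide":[0,0,-0.18],"yaw":0},
    {"gripper":0,"slide":[0,0,-0.19],"yaw":0},
    {"gripper":0,"slide":[0,0,-0.195],"yaw":0},
    {"gripper":0,"slide":[0,0,-0.198],"yaw":0},
    {"gripper":0,"slide":[0,0,-0.198],"yaw":0}
  ]
}}

```text
time_s: 7.88
ee_pos: [0.4968, 0.3085, 0.0191]
eef_rot: [3.141, 0.001, 3.141]
force: [0.4, -0.3, -1.7]
grip_width: 0.0195
```

>>> {"name": "arm_command", "arguments": {
  "increments": [
    {"gripper":0,"slide":[0,0,-0.001],"yaw":0},
    {"gripper":0,"slide":[0,0,-0.002],"yaw":0},
    {"gripper":0,"slide":[0,0,-0.002],"yaw":0}
  ]
}}

```text
time_s: 8.25
ee_pos: [0.4965, 0.3084, 0.0165]
eef_rot: [3.142, -0.0, 3.141]
force: [0.1, 0.9, -2.6]
grip_width: 0.0194
```

>>> {"name": "arm_command", "arguments": {
  "increments": [
    {"gripper":0.8,"slide":[0,0,0],"yaw":0},
    {"gripper":0.8,"slide":[0,0,0],"yaw":0},
    {"gripper":0.8,"slide":[0,0,0],"yaw":0},
    {"gripper":0.8,"slide":[0,0,0],"yaw":0},
    {"gripper":0.8,"slide":[0,0,0],"yaw":0},
    {"gripper":0.8,"slide":[0,0,0],"yaw":0}
  ]
}}

```text
time_s: 9.0
ee_pos: [0.4965, 0.3084, 0.0165]
eef_rot: [3.142, 0.0, 3.141]
force: [-0.3, 0.2, 0.6]
grip_width: 0.0742
```

>>> {"name": "arm_command", "arguments": {
  "increments": [
    {"gripper":0.8,"slide":[0,0,0.04],"yaw":0},
    {"gripper":0.8,"slide":[0,0,0.09],"yaw":0},
    {"gripper":0.8,"slide":[0,0,0.14],"yaw":0},
    {"gripper":0.8,"slide":[0,0,0.18],"yaw":0},
    {"gripper":0.8,"slide":[0,0,0.2],"yaw":0},
    {"gripper":0.8,"slide":[0,0,0.2],"yaw":0}
  ]
}}

```text
time_s: 9.75
ee_pos: [0.4969, 0.3086, 0.2177]
eef_rot: [3.14, 0.002, 3.141]
force: [0.5, -0.3, 0.2]
grip_width: 0.0751
```

The mallet is released. Next is the lever handle at (0.506, -0.156), with a yaw change of -1.30 to put the jaws along fixture x.

>>> {"name": "arm_command", "arguments": {
  "increments": [
    {"gripper":0.8,"slide":[0.0,-0.05,0],"yaw":-0.1},
    {"gripper":0.8,"slide":[0.0,-0.11,0],"yaw":-0.26},
    {"gripper":0.8,"slide":[0.0,-0.17,0],"yaw":-0.42},
    {"gripper":0.8,"slide":[0.0,-0.23,0],"yaw":-0.58},
    {"gripper":0.8,"slide":[0.0,-0.29,0],"yaw":-0.75},
    {"gripper":0.8,"slide":[0.0,-0.35,0],"yaw":-0.92},
    {"gripper":0.8,"slide":[0.0,-0.41,0],"yaw":-1.1},
    {"gripper":0.8,"slide":[0.01,-0.464,0],"yaw":-1.3}
  ]
}}

```text
time_s: 10.75
ee_pos: [0.5057, -0.1576, 0.2152]
eef_rot: [-3.14, -0.001, 1.847]
force: [1.3, 0.7, 1.0]
grip_width: 0.0752
```

>>> {"name": "arm_command", "arguments": {
  "increments": [
    {"gripper":0.8,"slide":[0,0,0],"yaw":0},
    {"gripper":0.8,"slide":[0,0,0],"yaw":0},
    {"gripper":0.8,"slide":[0,0,0],"yaw":0}
  ]
}}

```text
time_s: 11.12
ee_pos: [0.5064, -0.1545, 0.2161]
eef_rot: [-3.141, -0.0, 1.856]
force: [-0.1, -0.4, -0.1]
grip_width: 0.0755
```

Run:
```python
from h import *
s=shot('scene','scene3')['color']
f=lambda q:cv2.resize(q,None,fx=3.5,fy=3.5,interpolation=cv2.INTER_CUBIC)
cv2.imwrite('pics/c5.png',f(s[180:340,220:440])[:,:,::-1])
o=readout.get_obs();print({k:np.round(o[k],4) for k in('ee_pos','eef_rot','force','qpos')})
```

```text
{'ee_pos': array([ 0.5065, -0.1546,  0.2163]), 'eef_rot': array([-3.1415e+00, -2.0000e-04,  1.8555e+00]), 'force': array([-0.3199, -0.5865, -0.6571]), 'qpos': array([-3.6540e-01,  2.4580e-01,  1.5641e+00,  1.0000e-04,  1.3319e+00,
       -6.5010e-01])}
```

View pics/c5.png

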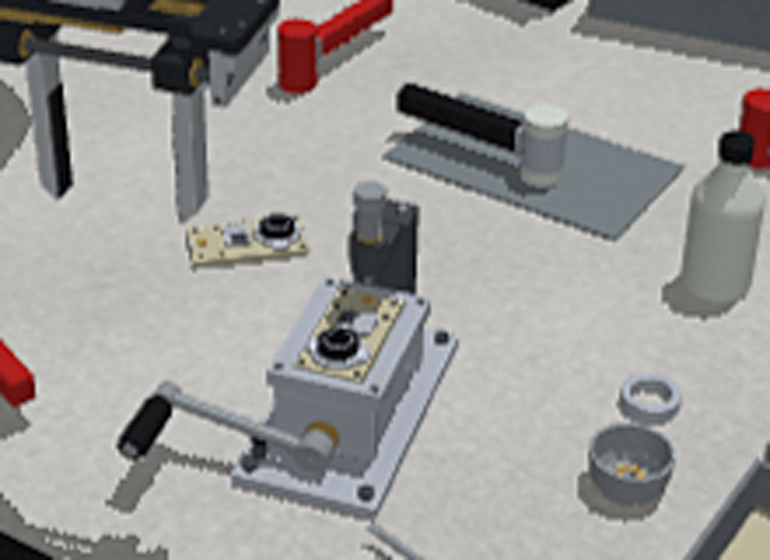

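c5 shows the mallet standing on its mat, the punch up, and the lever at rest with its handle at c5 (145,425), as before. I descend on the handle and grip it.

>>> {"name": "arm_command", "arguments": {
  "grip_force": 30,
  "increments": [
    {"gripper":0.8,"slide":[0,-0.001,-0.05],"yaw":-0.013},
    {"gripper":0.8,"slide":[0,-0.001,-0.1],"yaw":-0.013},
    {"gripper":0.8,"slide":[0,-0.001,-0.14],"yaw":-0.013},
    {"gripper":0.8,"slide":[0,-0.001,-0.17],"yaw":-0.013},
    {"gripper":0.8,"slide":[0,-0.001,-0.193],"yaw":-0.013},
    {"gripper":0.8,"slide":[0,-0.001,-0.193],"yaw":-0.013},
    {"gripper":0.8,"slide":[0,-0.001,-0.193],"yaw":-0.013}
  ]
}}

```text
time_s: 12.05
ee_pos: [0.507, -0.1564, 0.0245]
eef_rot: [3.141, 0.001, 1.841]
force: [0.1, 0.3, -0.3]
grip_width: 0.0754
```

>>> {"name": "arm_command", "arguments": {
  "increments": [
    {"gripper":0,"slide":[0,0,0],"yaw":0},
    {"gripper":0,"slide":[0,0,0],"yaw":0},
    {"gripper":0,"slide":[0,0,0],"yaw":0},
    {"gripper":0,"slide":[0,0,0],"yaw":0},
    {"gripper":0,"slide":[0,0,0],"yaw":0},
    {"gripper":0,"slide":[0,0,0],"yaw":0},
    {"gripper":0,"slide":[0,0,0],"yaw":0},
    {"gripper":0,"slide":[0,0,0],"yaw":0}
  ]
}}

```text
time_s: 13.05
ee_pos: [0.5073, -0.1565, 0.0237]
eef_rot: [3.14, 0.001, 1.84]
force: [5.0, 2.0, -0.5]
grip_width: 0.0194
```

Run:
```python
from h import *
o=readout.get_obs();print({k:np.round(o[k],4) for k in('ee_pos','eef_rot','force','grip_width')})
e=o['ee_pos']; y=.271
for d in np.linspace(0,1.4,9)[1:]:
    a=.171+d; dx=.105*(np.cos(.171)-np.cos(a)); print(round(d,3),np.round([dx*np.cos(y),dx*np.sin(y),.105*(np.sin(a)-np.sin(.171))],4))
```

```text
{'ee_pos': array([ 0.5073, -0.1565,  0.0237]), 'eef_rot': array([3.1397e+00, 5.0000e-04, 1.8403e+00]), 'force': array([ 4.9566,  1.9749, -0.5191]), 'grip_width': np.float64(0.0194)}
0.175 [0.0045 0.0013 0.0177]
0.35 [0.0119 0.0033 0.0344]
0.525 [0.0221 0.0061 0.0495]
0.7 [0.0345 0.0096 0.0625]
0.875 [0.049  0.0136 0.073 ]
1.05 [0.065  0.0181 0.0808]
1.225 [0.0821 0.0228 0.0855]
1.4 [0.0997 0.0277 0.0871]
```

Gripped at 19.4 mm for a 20 mm handle. I raise it along the arc in two halves.

>>> {"name": "arm_command", "arguments": {
  "increments": [
    {"gripper":0,"slide":[0.002,0.001,0.009],"yaw":0},
    {"gripper":0,"slide":[0.005,0.001,0.018],"yaw":0},
    {"gripper":0,"slide":[0.009,0.002,0.026],"yaw":0},
    {"gripper":0,"slide":[0.013,0.003,0.034],"yaw":0},
    {"gripper":0,"slide":[0.018,0.005,0.042],"yaw":0},
    {"gripper":0,"slide":[0.023,0.006,0.05],"yaw":0},
    {"gripper":0,"slide":[0.029,0.008,0.056],"yaw":0},
    {"gripper":0,"slide":[0.035,0.01,0.063],"yaw":0}
  ]
}}

```text
time_s: 14.05
ee_pos: [0.5419, -0.1468, 0.0867]
eef_rot: [3.141, 0.0, 1.84]
force: [6.0, -1.0, -10.9]
grip_width: 0.0193
```

Run:
```python
from h import *
o=readout.get_obs();print({k:np.round(o[k],4) for k in('ee_pos','eef_rot','force','grip_width')})
```

```text
{'ee_pos': array([ 0.5419, -0.1468,  0.0867]), 'eef_rot': array([3.1414e+00, 4.0000e-04, 1.8401e+00]), 'force': array([  6.0352,  -0.959 , -10.851 ]), 'grip_width': np.float64(0.0193)}
```

The force is about 12 N radially inward, so the path runs 1–2 mm outside the circle. I correct for that while continuing.

>>> {"name": "arm_command", "arguments": {
  "increments": [
    {"gripper":0,"slide":[0.008,0.002,0.004],"yaw":0},
    {"gripper":0,"slide":[0.015,0.004,0.009],"yaw":0},
    {"gripper":0,"slide":[0.023,0.006,0.013],"yaw":0},
    {"gripper":0,"slide":[0.031,0.0085,0.017],"yaw":0},
    {"gripper":0,"slide":[0.039,0.011,0.0195],"yaw":0},
    {"gripper":0,"slide":[0.048,0.013,0.0215],"yaw":0},
    {"gripper":0,"slide":[0.057,0.0155,0.0225],"yaw":0},
    {"gripper":0,"slide":[0.065,0.018,0.0225],"yaw":0}
  ]
}}

```text
time_s: 15.05
ee_pos: [0.6078, -0.1287, 0.1109]
eef_rot: [3.139, 0.002, 1.84]
force: [-3.5, -0.5, 10.8]
grip_width: 0.0191
```

>>> {"name": "arm_command", "arguments": {
  "increments": [
    {"gripper":0,"slide":[0,0,0],"yaw":0},
    {"gripper":0,"slide":[0,0,0],"yaw":0},
    {"gripper":0,"slide":[0,0,0],"yaw":0},
    {"gripper":0,"slide":[0,0,0],"yaw":0}
  ]
}}

```text
time_s: 15.55
ee_pos: [0.6076, -0.1287, 0.1109]
eef_rot: [3.139, 0.002, 1.84]
force: [-3.6, 0.1, 10.5]
grip_width: 0.0193
```

Run:
```python
from h import *
s=shot('scene','scene4')['color'];p=load('scene3')['color']
f=lambda q:cv2.resize(q[210:335,265:365],None,fx=4,fy=4,interpolation=cv2.INTER_CUBIC)
cv2.imwrite('pics/c6.png',np.hstack([f(p),f(s)])[:,:,::-1])
o=readout.get_obs();print({k:np.round(o[k],4) for k in('time_s','ee_pos','eef_rot','force','moment','joint_vel','grip_width')})
c=load('scene4')
for P in ([.6059,-.1283,.1294],[.5970,-.0963,.1294],[.5970,-.0963,.0244]): q=px(c,P)[0];print((q-[265,210])*4+[400,0])
```

```text
{'time_s': np.float64(15.6), 'ee_pos': array([ 0.6076, -0.1287,  0.1109]), 'eef_rot': array([3.1390e+00, 1.5000e-03, 1.8404e+00]), 'force': array([-3.1339,  0.9162, 11.646 ]), 'moment': array([0.0718, 0.6688, 0.0446]), 'joint_vel': array([ 0.0004,  0.001 ,  0.0008, -0.0002, -0.0002,  0.0006]), 'grip_width': np.float64(0.0195)}
[551.37448814 283.2521785 ]
[573.47951107 246.4365626 ]
[575.14460035 393.22337277]
```

View pics/c6.png

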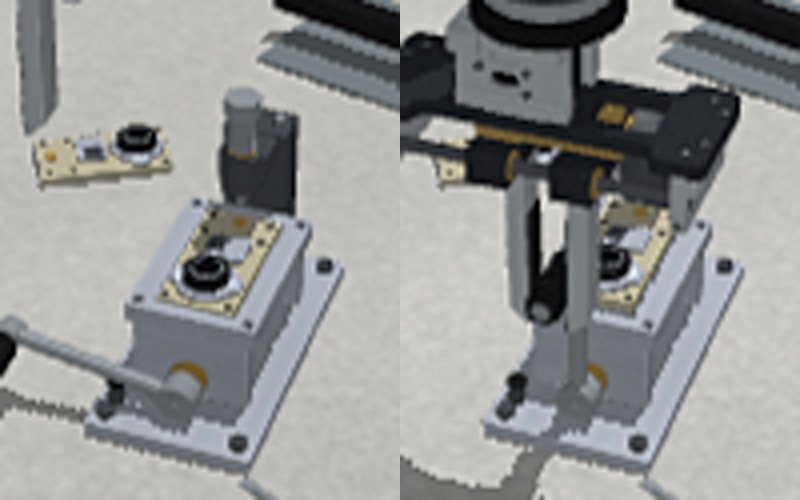

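c6 right half: the lever stands up in the jaws (handle at ~(548,285), predicted (551,283)), and the carrier has risen out of the pocket. I relieve the 10 N of downward push by 1 mm and check the carrier's rise numerically.

>>> {"name": "arm_command", "arguments": {
  "increments": [
    {"gripper":0,"slide":[-0.001,0,0.001],"yaw":0},
    {"gripper":0,"slide":[-0.001,0,0.001],"yaw":0},
    {"gripper":0,"slide":[-0.001,0,0.001],"yaw":0},
    {"gripper":0,"slide":[-0.001,0,0.001],"yaw":0}
  ]
}}

```text
time_s: 16.1
ee_pos: [0.6061, -0.129, 0.111]
eef_rot: [3.14, 0.001, 1.84]
force: [-3.0, -2.4, 7.5]
grip_width: 0.0196
```

Run:
```python
from h import *
c=shot('scene','scene5')
a=cv2.cvtColor(load('scene3')['color'],6);b=cv2.cvtColor(c['color'],6)
o=readout.get_obs();print({k:np.round(o[k],4) for k in('ee_pos','force','joint_vel','grip_width')})
# lens right half + lower right part of carrier in c6-left coords
U=lambda q:cv2.resize(q,None,fx=8,fy=8,interpolation=cv2.INTER_CUBIC)
for x0,y0,w,h in [(318,272,10,14),(322,262,12,10),(318,268,14,16)]:
    t=U(a[y0:y0+h,x0:x0+w]); r=cv2.matchTemplate(U(b[y0-7:y0+h+7,x0-7:x0+w+7]),t,cv2.TM_CCOEFF_NORMED)
    _,v,_,l=cv2.minMaxLoc(r); print(np.array(l)/8-7,round(v,2))
cc=[.5778,-.0271]; print([(px(c,cc+[.07+d])-px(c,cc+[.07]))[0].round(2) for d in(.007,.008)])
m=U(a[205:245,330:425]);r=cv2.matchTemplate(U(b[200:250,325:430]),m,5);print('mallet shift',np.array(cv2.minMaxLoc(r)[3])/8-5)
f=lambda q:cv2.resize(q[210:310,265:365],None,fx=5,fy=5,interpolation=cv2.INTER_CUBIC)
cv2.imwrite('pics/c7.png',f(c['color'])[:,:,::-1])
```

```text
{'ee_pos': array([ 0.6061, -0.129 ,  0.111 ]), 'force': array([-2.348 , -2.456 ,  7.3135]), 'joint_vel': array([ 0.0006, -0.0011,  0.001 , -0.0012, -0.0005, -0.0007]), 'grip_width': np.float64(0.0196)}
[ 0.125 -2.625] 0.95
[ 0.   -2.25] 0.69
[ 0.125 -2.5  ] 0.93
[array([ 0.01, -2.38]), array([ 0.01, -2.72])]
mallet shift [ 0.125 -0.125]
```

View pics/c7.png

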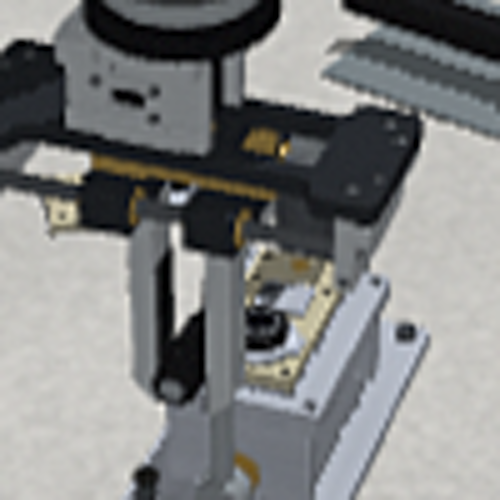

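Carrier rise is about 2.5–2.6 px, where 8 mm would be 2.7. It is level with no sideways shift, the mallet is unmoved on its mat, and the lever is upright and held. I hand in.

```bash
python3 -c "
from station import job
print(job.hand_in())"
```

```text
the job is handed in; nothing more can be done
None
```

I handed the job in at about 16 s of robot time, with the gripper still holding the cam lever upright. The hand-in gives no verdict, so these are my own last checks:

- **Blow:** I struck the punch once with the mallet, commanding about 0.16 m/s. It bottomed with about 14 N on it, against the 5 N the spring needs at the stop, and the picture shows its tip down at the boss. I could not read the punch's speed or travel directly.
- **Punch and mallet:** After the blow the picture showed the punch back up and the mallet standing on its mat, released. The mallet had not moved in the last picture, but the gripper hid the punch there.
- **Lever:** It stands straight up to within a few millimetres at the handle. It is gripped at 19.6 mm and at rest, with about 7 N of downward push left on the tool.
- **Carrier:** By image matching it has risen about 7.4–7.7 mm, with no visible sideways shift or tilt. The clearest match gives 7.7 mm. A third, poor match (0.69) came out at 6.6 mm, below the 7 mm needed.
- **Bystanders:** None looked disturbed in the pictures, but I did not measure them one by one.

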